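# Slide a dental cast under the light-curing hood and lock it in

### The arm

A 6-joint arm with a two-finger parallel gripper is mounted at the origin on the work surface. World frame = base frame: x ahead of the robot, y to its left, z up, the work surface at z = 0. Lengths are in m, angles in rad, forces in N, time in s.
With the tool pointing down it reaches from about 0.35 to 0.85 m from the base axis. Payload 8.1 kg.
Tool frame: the origin (TCP) lies between the finger pads; the fingertips stand 8 mm ahead of it and the grasp point (between the pads) lies 11 mm behind it; z points along the fingers, y is the line along which they close (so a half turn about z gives the same grasp; the last joint's range is limited). The gripper opens to 93 mm and grips with 3 to 60 N. Pads are 15 mm wide; open, the fingers measure 128 mm over their backs; the gripper's body (75 mm by 188 mm) begins 65 mm behind the grasp point.
Start: joints at [-1.192, 0.13, 1.488, -0, 1.523, -0.085], TCP at [0.268, -0.537, 0.227] pointing down, gripper open.
Joint ranges: [-2.96, 2.96], [-0.89, 2.26], [0.02, 2.5], [-1.34, 4.48], [0, 2.73], [-2.66, 2.66]. Speed limits (rad/s): [2.39, 2.39, 2.79, 3.14, 3.14, 3.14].

### API

Orientations are given as a rotation vector (axis times angle).
In Python, from cell import sensors, vision, order gives the robot as it stands.
- The arm moves only by the tool servo_tool, never from a script. Its argument "targets" is one flat list of numbers, 7 for each row, row after row: the shift along the tool's x, y, z in m, then the turn, a rotation vector about the tool's x, y, z in degrees, then the opening, from 0 (shut) to 1 (fully open). A call has 1 to 10 rows; each row is the pose to reach, as a shift and turn from the pose commanded when the call began, along the tool's axes at that moment; what a row does not reach only later rows make up. A row lasts 1/12 s, in which the tool goes at most 41.7 mm and 7.16 degrees, less where a joint would pass 70% of its speed; a pose out of reach is approached as far as the arm can. A call with a gripper value outside its range is refused whole. The fingers move at their own pace and stop on an object; "force" is the grip in N (left out, the last holds). Time passes only in rows, so rows that repeat a pose let the fingers close. It gives the time, the measured TCP pose, the force, the opening and the grip force at its end, in the units of the state.
- sensors.get_state(): the state, without advancing time (a new reading comes with each control period).
- vision.read_camera(name): name is "side" or "top"; returns a dict with "image" (480x640x3 uint8, red, green, blue), "mtx" (3x3 intrinsics, pixels), "rvec" (rotation vector, rad) and "tvec" (3), from world to camera coordinates, as OpenCV has them. Camera axes: x right, y down, z forward; pixel columns grow to the right and rows downward; lengths in m; the calibration is good to about 2 mm. A picture is of the moment at which its call begins. There is no depth.
- order.sign_off(): hands the job in; it is judged then, once.
Trained networks look in a picture, given as the dict that the camera call returned (one of the last four; its "shot" number tells which), for a name from the list of things; names that differ only in an ending like _2 or _b are one class to them, and where a whole thing is asked for, a point or a joint stands for the part that bears it (a point fixed in the world has none). Each returns a list of dicts, best first, with "conf" (0 to 1); they miss things now and then, are a little off and sometimes report something else, mostly with a low value. They report only what shows in the picture. A call takes as long as a camera call. They do not tell look-alikes from the thing itself.
- vision.spot_in(picture, query): "at" ([x, y, z] in m, in the coordinates of the camera as it stood for that picture, good to about 4 mm: the middle of the surface that is visible of it).
- vision.trace(picture, query): "region" (480x640 bool, what is visible of it).
The state is a dict: "time": time; "joint_positions": joint angles; "qvel": joint speeds; "effort": joint torques, N m; "tcp_pos": TCP position; "tcp_rot": TCP orientation; "contact_force": force on the tool from outside, world axes, zero at the start; "wrist_torque": the same for the moment, N m; "opening": finger opening in m; "gripper_force": force on a finger pad.
Only numpy, scipy, OpenCV 4.12 (cv2) and the standard library are available. Lean on these libraries where they do the work, as an engineer would, in place of code of your own. Each camera call takes 0.05 s, during which the arm holds its last target. There are 200 camera calls.

### The job

Take the carrier with the yellow dental cast from the blue tray and set it down flat between the rails on the front end of the light-curing unit's bed, teeth towards the hood, short of the lock's steel arm and clear of the hood. Slide it along the rails, under the arm and the hood's low edge, until it is fully home against the stop, then push the red lock cap all the way down so that its arm drops behind the plate. Do not knock the amber hood, and leave the other cast and everything else on the bench where they are.

Things in the scene. Friction and masses are not known exactly. Their poses are not given: they have to be found in the camera images.
- yellow_cast: Yellow horseshoe of teeth on a loose grey carrier plate 110 (x) x 80 (y) x 12 mm, leading corners rounded 12 mm, 0.2 to 0.3 kg, flat in the tray. Origin: centre of the plate's underside, z up. Black handle fin (point fin) at x = -48 to -18 mm; teeth from x = -1 to +54 mm, 54 mm wide, to 54 mm above the origin. +x points from fin to teeth.
- fin (a point): Good grip point on the yellow carrier's black upright fin: carrier x = -33, y = 0, 55 mm above the plate's underside. The fin is 30 mm long (x), 14 mm thick (y) and rises from the plate (12 mm) to 75 mm; grip it across its thickness, tool upright or tilted.
- blue_cast: Another carrier of the same shape and size with a blue horseshoe with white teeth; origin and axes likewise. Not to be moved.
- tray: Shallow blue tray with white paper, 260 (x) x 320 (y) mm, floor 5 mm thick, rim 14 mm high; fixed. Origin at the centre of its underside.
- bed: Fixed aluminium bed, 190 mm wide, 15 mm thick, x from -160 (front end, towards the robot) to +115 mm. Origin on its underside, below the fin of a carrier that is home; +x runs along the rails, in under the hood. The carrier slides on the top face (z = 15 mm) between dark rails 6 mm high, 94 mm apart from x = -155 to -50 mm, narrowing to 86 mm from x = -15 mm inwards.
- home (a point): On the bed's top face: where the carrier's origin lies when fully home (bed x = +33, y = 0, z = 15 mm). Axes as the bed's.
- load (a point): On the bed's top face: where to put the carrier's origin when setting it down at the front end (bed x = -100, y = 0, z = 15 mm); its plate then ends 9 mm short of the raised lock arm, which would be in its way if it came down farther in, and 70 mm short of the hood. Axes as the bed's.
- stop (a point): Foot of the face of the black rubber end stop, 20 mm high, at bed x = +88 mm, which the plate's leading edge meets when home.
- hood: Clear amber hood with white corner posts, fixed on the bed, origin and axes as the bed's: x = 25 to 115, y = -77 to +77 mm, top at z = 194 mm; open at front and back below. With the carrier home, the fin's centre is only 25 mm before its front visor, so an upright gripper on the fin would strike it: tilt the gripper back towards the robot by some 30 to 40 degrees (25 at least).
- visor_edge (a point): Middle of the white lower edge of the hood's front visor: bed x = +25, y = 0, z = 78 mm. The cast sliding on the bed passes under it with 9 mm to spare.
- lock_top (a point): Centre of the top of the red lock cap (diameter 26 mm) at bed x = -70, y = +78 mm; 72 mm above the bed's underside when raised. It moves with the cap. An upright tool has room above it.
- lock (a joint): Travel of the lock cap, straight down, m: 0 raised, 0.014 fully down; starts at 0 to 0.002. Friction holds it: about 5 N moves it and it stays where left. It can go fully down only with the carrier home within 4 mm.
- lock_arm (a point): Inner end of the underside of the lock's steel arm (7 mm high, bed x = -36 to -26 mm, from y = +34 mm outwards over the left rail; the teeth pass beside it). Raised, it is at bed z = 35.5 mm (the plate's top passes below at 27 mm); down, at 21.5 mm, just behind the plate's rear edge, which is at x = -22 mm when home.
- bottle: Bystander: clear bottle, blue cap and label, diameter 64, 170 mm tall; origin under its centre.
- jar: Bystander: glass jar with white cap, diameter 68, 70 mm tall; origin under its centre.
- spatula: Bystander: wax spatula, 190 mm long, lying on the bench along its x.
- wax_box: Bystander: pink box of wax sheets, 100 x 60 x 30 mm; origin under its centre.
Things that resemble listed ones, but are neither listed nor needed, are in the scene too. Leave any pink or purple look-alike of the yellow_cast alone.

How it is judged:
On the way, in this order (a step that is already met when the one before it is completed fails the run):
1. the yellow cast's carrier lies flat on the front end of the bed between the rails, teeth towards the hood, not yet under the hood, the lock still up (z of yellow_cast in the frame of home between -0.004 and 0.004 m and angle between yellow_cast's own z axis and vertical below 0.06 rad and angle between the x axis of yellow_cast and the x axis of bed, either way round below 0.15 rad and y of yellow_cast in the frame of home between -0.008 and 0.008 m and x of yellow_cast in the frame of home between -0.16 and -0.085 m and x of home in the frame of yellow_cast above 0 m and value of joint lock below 0.006 m), for 0.2 s.
2. the carrier is fully home under the hood, flat between the rails, the lock still up (x of yellow_cast in the frame of home between -0.005 and 0.005 m and y of yellow_cast in the frame of home between -0.006 and 0.006 m and z of yellow_cast in the frame of home between -0.004 and 0.004 m and angle between yellow_cast's own z axis and vertical below 0.06 rad and angle between the x axis of yellow_cast and the x axis of bed, either way round below 0.15 rad and value of joint lock below 0.006 m), for 0.2 s.
3. the lock cap is pushed down behind it (x of yellow_cast in the frame of home between -0.005 and 0.005 m and y of yellow_cast in the frame of home between -0.006 and 0.006 m and z of yellow_cast in the frame of home between -0.004 and 0.004 m and angle between yellow_cast's own z axis and vertical below 0.06 rad and angle between the x axis of yellow_cast and the x axis of bed, either way round below 0.15 rad and value of joint lock above 0.0115 m), for 0.2 s.
At the end, for the whole second after the job is handed in: The yellow cast's carrier lies at rest, flat on the bed, within 5 mm of home along the rails (6 mm sideways), teeth inwards under the hood; the lock cap is down by at least 11.5 of its 14 mm; the other cast and the bench things are within 30 mm of where they began (all of step 3 and x of load in the frame of yellow_cast below 0 m and linear speed of yellow_cast below 0.02 m/s and distance of each of blue_cast, bottle, jar, spatula, wax_box from where it was at the start of the episode below 0.03 m); the robot touches nothing.
It fails at once if the amber hood is knocked (more than 12 N) (contact force between anything else and hood above 12 N).
It fails at once if the other cast or a bystander is moved more than 30 mm (distance of any of blue_cast, bottle, jar, spatula, wax_box from where it was at the start of the episode above 0.03 m).
It also fails if it takes over 53 s, if anything falls off the work surface, if the arm or the gripper's body presses on something with over 40 N, if the wrist force passes 120 N, or if a joint passes its speed limit or range.

## Working session

There is one attempt and no reset: what is moved stays moved. The work goes in short steps, Python scripts to look and compute and a tool call to move; the robot and the scene stay as the last step left them, time stands still between calls to the robot, and variables do not carry over. Pictures are saved under pics/ and viewed, at most 10 in all, crops included, and the job is handed in when it is done.

Besides the shell and the picture viewer there is one more tool, called after ">>>" as name(argument=value, ...) on one line, values as JSON. servo_tool: Moves the arm, as the interface text tells. Its arguments: {"type":"object","properties":{"targets":{"type":"array","items":{"type":"number"}},"force":{"type":"number"}},"required":["targets"]}

```bash
mkdir -p pics; cat > h.py <<'E'
import numpy as np, cv2
from cell import sensors, vision, order
from scipy.spatial.transform import Rotation as R
def cam(n):
    p=vision.read_camera(n); Rm=cv2.Rodrigues(np.array(p["rvec"],float))[0]; return p,Rm,np.array(p["tvec"],float).ravel()
def w(c,at): return c[1].T@(np.array(at)-c[2])
def ray(c,px,z):
    d=c[1].T@np.linalg.solve(np.array(c[0]["mtx"]),[px[0],px[1],1.]); o=-c[1].T@c[2]
    return o+d*(z-o[2])/d[2]
def proj(c,X): return cv2.projectPoints(np.array(X,float).reshape(-1,3),np.array(c[0]["rvec"],float),c[2],np.array(c[0]["mtx"]),None)[0].reshape(-1,2)
def save(c,n): cv2.imwrite("pics/"+n,cv2.cvtColor(c[0]["image"],cv2.COLOR_RGB2BGR))
E
python3 - <<'E'
from h import *
np.set_printoptions(precision=4,suppress=True)
s=sensors.get_state(); print(s["time"],s["tcp_pos"],s["tcp_rot"])
for n in("top","side"):
    c=cam(n); save(c,n+"0.png"); print(n,-c[1].T@c[2])
    for q in("yellow_cast","fin","blue_cast","bed","home","load","stop","visor_edge","lock_top","lock_arm","tray","hood"):
        for d in vision.spot_in(c[0],q)[:4]: print(q,round(d["conf"],2),w(c,d["at"]),proj(c,w(c,d["at"]))[0].round())
E
```

```text
0.0 [ 0.2682 -0.5361  0.2256] [-3.0558 -0.7216  0.0004]
top [0.4549 0.0024 1.7688]
yellow_cast 0.9 [ 0.3231 -0.5492  0.0099] [490. 315.]
yellow_cast 0.82 [ 0.6043 -0.1699  0.0154] [365. 223.]
yellow_cast 0.8 [ 0.2733 -0.35    0.0105] [425. 332.]
yellow_cast 0.69 [ 0.8462 -0.1007  0.0105] [341. 146.]
fin 0.79 [ 0.3223 -0.545   0.0099] [489. 315.]
fin 0.72 [ 0.2741 -0.3479  0.0092] [424. 331.]
fin 0.69 [ 0.603  -0.1733  0.0107] [366. 224.]
fin 0.63 [ 0.8493 -0.1008  0.0084] [341. 145.]
blue_cast 0.79 [ 0.5612 -0.3224  0.0144] [415. 237.]
bed 0.64 [0.5808 0.1973 0.0182] [244. 232.]
home 0.58 [0.5791 0.1946 0.0148] [245. 233.]
load 0.89 [0.5872 0.1935 0.0114] [246. 230.]
stop 0.57 [0.5797 0.191  0.0167] [247. 232.]
visor_edge 0.72 [0.6493 0.2199 0.1912] [229. 203.]
lock_top 0.53 [0.5181 0.2574 0.0371] [224. 252.]
lock_top 0.41 [0.7523 0.0274 0.1104] [299. 170.]
lock_arm 0.52 [0.5176 0.2538 0.0381] [225. 253.]
tray 0.77 [ 0.5546 -0.2493  0.0039] [390. 240.]
hood 0.83 [0.6479 0.2202 0.1959] [229. 203.]
side [0.1856 0.872  1.1086]
yellow_cast 0.92 [ 0.3291 -0.5344  0.0184] [433. 166.]
yello
[... 319 characters left out ...]
-0.0983  0.0333] [256. 199.]
blue_cast 0.97 [ 0.5621 -0.3157  0.0233] [356. 185.]
blue_cast 0.72 [0.5982 0.2289 0.0158] [280. 298.]
bed 0.84 [0.6017 0.2303 0.0203] [279. 297.]
home 0.89 [0.6044 0.2297 0.0198] [278. 297.]
load 0.94 [0.6042 0.2292 0.019 ] [278. 297.]
stop 0.57 [0.603  0.2298 0.0232] [278. 296.]
visor_edge 0.63 [0.6403 0.2704 0.1888] [253. 267.]
visor_edge 0.62 [ 0.6062 -0.1631  0.0281] [329. 208.]
lock_top 0.77 [0.5129 0.2627 0.0409] [301. 312.]
lock_arm 0.75 [0.5095 0.26   0.0384] [303. 312.]
lock_arm 0.28 [0.6001 0.2313 0.0237] [279. 297.]
tray 0.77 [ 0.5475 -0.2346  0.0047] [352. 204.]
tray 0.48 [0.6406 0.2737 0.1845] [253. 269.]
hood 0.81 [0.6396 0.2715 0.1808] [254. 269.]
```

```bash
python3 - <<'E'
import cv2
a=cv2.imread("pics/top0.png")[140:300,190:440]; cv2.imwrite("pics/t1.png",cv2.resize(a,None,fx=3.2,fy=3.2,interpolation=cv2.INTER_CUBIC))
a=cv2.imread("pics/side0.png")[150:350,200:460]; cv2.imwrite("pics/s1.png",cv2.resize(a,None,fx=3,fy=3,interpolation=cv2.INTER_CUBIC))
E
```

```text
(no output)
```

View pics/t1.png

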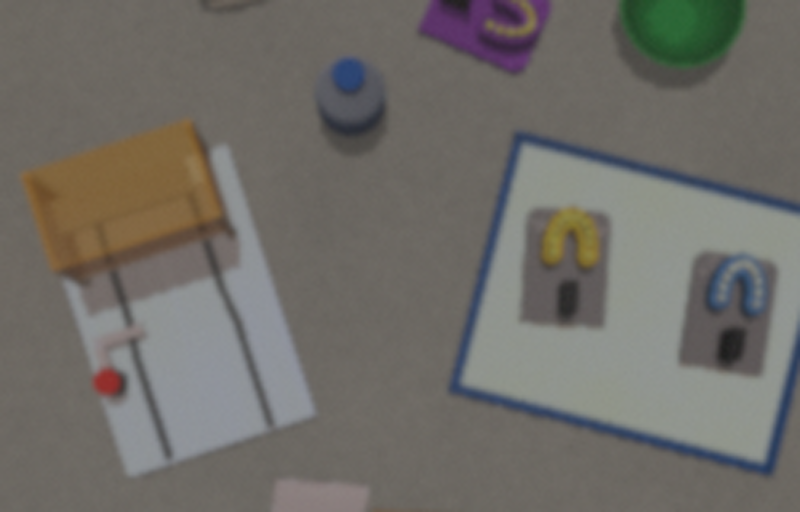

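View pics/s1.png

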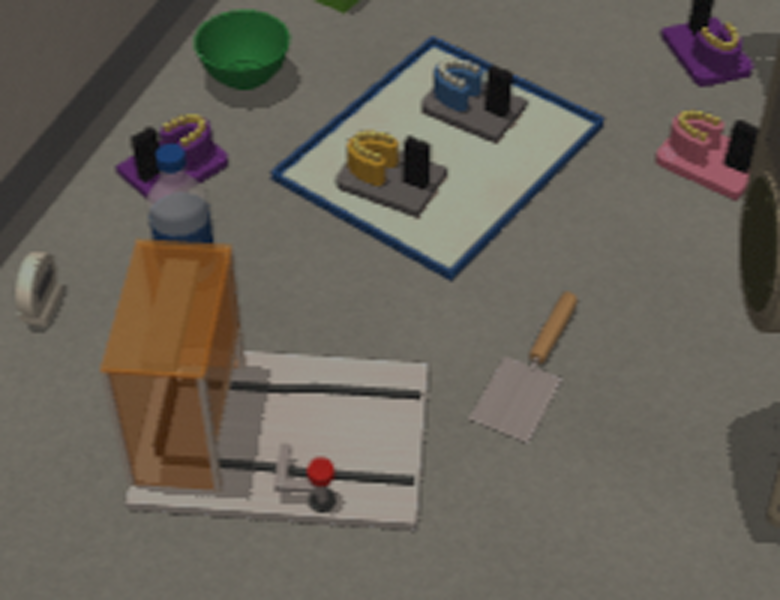

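```bash
cat > fit.py <<'E'
from h import *
from scipy.optimize import least_squares
np.set_printoptions(precision=4,suppress=True)
def fit(cs,obs,x0,zb):
    # obs: (cam index, model xyz, full px)
    def res(p):
        r=[]
        for i,X,px in obs:
            X=R.from_euler("z",p[2]).apply(X)+[p[0],p[1],zb]; r.append(proj(cs[i],X)[0]-px)
        return np.ravel(r)
    s=least_squares(res,x0,loss="soft_l1",x_scale=[.01,.01,.05]); return s.x,res(s.x).reshape(-1,2)
T=lambda x,y:(190+x/3.2,140+y/3.2); S=lambda x,y:(200+x/3,150+y/3)
E
python3 - <<'E'
from fit import *
cs=[cam("top"),cam("side")]
bed=[(0,(-.16,.095,.015),T(128,476)),(0,(-.16,-.095,.015),T(316,413)),(0,(.115,.077,.194),T(24,175)),(0,(.115,-.077,.194),T(192,122)),(0,(.025,-.077,.194),T(226,213)),(0,(.025,.077,.194),T(58,270)),(0,(-.07,.078,.071),T(108,382)),(0,(-.155,.05,.021),T(168,458)),(0,(-.155,-.05,.021),T(270,425)),
(1,(-.16,.095,.015),S(416,514)),(1,(-.16,-.095,.015),S(427,363)),(1,(-.07,.078,.069),S(320,471)),(1,(.115,-.077,.194),S(138,243)),(1,(.025,-.077,.194),S(232,247)),(1,(.025,.077,.194),S(205,374)),(1,(.115,.077,.194),S(106,370))]
p,r=fit(cs,bed,[.56,.2,.3],0); print("bed",p,np.degrees(p[2])); print(r.round(1).tolist())
y=[(0,(-.055,.04,.012),T(520,321)),(0,(-.055,-.04,.012),T(606,328)),(0,(.055,0,.012+0),T(570,207)),(0,(-.033,0,.075),T(568,301)),(0,(0,.04,.012),T(523,265)),(0,(0,-.04,.012),T(608,270)),
(1,(-.055,.04,.012),S(417,208)),(1,(-.055,-.04,.012),S(446,170)),(1,(-.033,0,.075),S(417,142))]
p,r=fit(cs,y,[.6,-.17,0],.005); print("yel",p,np.degrees(p[2])); print(r.round(1).tolist())
E
```

```text
bed [0.5887 0.2011 0.3118] 17.862511746673267
[[-0.2, 0.5], [0.6, 0.5], [-1.3, -1.0], [-0.4, -1.9], [-0.8, 0.6], [-1.9, 0.3], [-0.5, -0.5], [0.7, -0.1], [0.2, -0.2], [0.6, 2.4], [0.8, -0.9], [0.6, -1.5], [-0.1, -2.1], [0.7, -1.4], [0.3, 0.4], [-1.6, -0.6]]
yel [ 0.6048 -0.1755 -0.0839] -4.807707382996027
[[-0.1, -0.1], [-0.9, -0.3], [-0.1, 0.7], [0.6, -1.5], [0.2, -0.6], [-0.2, -0.1], [0.5, 1.0], [1.0, -0.9], [0.4, 0.1]]
```

```bash
cat > mv.py <<'E'
from h import *
np.set_printoptions(precision=4,suppress=True)
def tool(g,yaw,tilt):
    ex=np.array([np.cos(yaw),np.sin(yaw),0]); cy=np.array([-np.sin(yaw),np.cos(yaw),0]); z=np.sin(tilt)*ex-np.array([0,0,np.cos(tilt)])
    y=-cy; return np.array(g)+.011*z, R.from_matrix(np.c_[np.cross(y,z),y,z])
def delta(name,P,Q):
    s=sensors.get_state(); p=np.array(s["tcp_pos"]); q=R.from_rotvec(s["tcp_rot"])
    print(name,"shift",q.inv().apply(P-p),"turn",np.degrees((q.inv()*Q).as_rotvec()).round(2))
YEL=np.array([.6048,-.1755,-.0839]); BED=np.array([.5887,.2011,.3118]); TILT=np.radians(35)
def loc(F,xyz): return R.from_euler("z",F[2]).apply(xyz)+[F[0],F[1],0]
E
python3 - <<'E'
from mv import *
g=loc(YEL,[-.033,0,.060]); P,Q=tool(g,YEL[2],TILT)
delta("pre",P-.12*Q.apply([0,0,1]),Q); delta("grasp",P,Q)
E
```

```text
pre shift [ 0.3808 -0.2222  0.0773] turn [-9.58 34.11 30.39]
grasp shift [ 0.4396 -0.1864  0.1756] turn [-9.58 34.11 30.39]
```

>>> servo_tool(targets=[0.038,-0.022,0.008,-0.9,3.4,3,1,0.076,-0.044,0.016,-1.9,6.8,6,1,0.114,-0.066,0.024,-2.9,10.2,9.1,1,0.152,-0.088,0.031,-3.8,13.6,12.1,1,0.19,-0.111,0.039,-4.8,17,15.2,1,0.228,-0.133,0.047,-5.7,20.5,18.2,1,0.266,-0.155,0.054,-6.7,23.9,21.3,1,0.304,-0.177,0.062,-7.7,27.3,24.3,1,0.342,-0.2,0.07,-8.6,30.7,27.3,1,0.381,-0.222,0.077,-9.6,34.1,30.4,1])

```text
time: 2.23
tcp_pos: [0.4935, -0.192, 0.1548]
tcp_rot: [2.967, -0.131, 0.942]
contact_force: [1.4, 0.1, -0.7]
opening: 0.0929
gripper_force: 0.0
```

```bash
python3 - <<'E'
from mv import *
g=loc(YEL,[-.033,0,.060]); P,Q=tool(g,YEL[2],TILT)
delta("pre",P-.12*Q.apply([0,0,1]),Q); delta("grasp",P,Q)
s=sensors.get_state(); print(s["time"],s["joint_positions"],s["opening"],s["contact_force"])
E
```

```text
pre shift [ 0.0081 -0.0258  0.0125] turn [ 0.07 -0.22 -0.22]
grasp shift [ 0.0077 -0.026   0.1325] turn [ 0.07 -0.22 -0.22]
2.2333 [-0.7088 -0.5854  2.3539  0.443   0.9023  0.7564] 0.09291250576097801 [ 1.4195  0.0991 -0.6652]
```

```bash
sed -i 's/radians(35)/radians(31)/' mv.py; python3 - <<'E'
from mv import *
g=loc(YEL,[-.033,0,.060]); P,Q=tool(g,YEL[2],TILT)
delta("pre",P-.06*Q.apply([0,0,1]),Q); delta("grasp",P,Q)
E
```

```text
pre shift [ 0.0113 -0.0259  0.0727] turn [ 0.06 -4.22 -0.22]
grasp shift [ 0.0069 -0.026   0.1325] turn [ 0.06 -4.22 -0.22]
```

>>> servo_tool(targets=[0,0,0,0,0,0,1,0,0,0,0,0,0,1])

```text
time: 2.4
tcp_pos: [0.4927, -0.1898, 0.153]
tcp_rot: [2.973, -0.117, 0.934]
contact_force: [0.1, -0.4, 1.2]
opening: 0.0931
gripper_force: 0.0
```

```bash
python3 - <<'E'
from mv import *
g=loc(YEL,[-.033,0,.060]); P,Q=tool(g,YEL[2],TILT)
delta("pre",P-.06*Q.apply([0,0,1]),Q); delta("grasp",P,Q); print(sensors.get_state()["joint_positions"])
E
```

```text
pre shift [ 0.0138 -0.0233  0.0718] turn [-0.18 -3.9   0.24]
grasp shift [ 0.0097 -0.0232  0.1317] turn [-0.18 -3.9   0.24]
[-0.7064 -0.583   2.3535  0.4412  0.9066  0.7509]
```

>>> servo_tool(targets=[0.007,-0.012,0.036,-0.1,-2,0.1,1,0.014,-0.023,0.072,-0.2,-3.9,0.2,1,0.012,-0.023,0.092,-0.2,-3.9,0.2,1,0.011,-0.023,0.112,-0.2,-3.9,0.2,1,0.0097,-0.0232,0.1317,-0.2,-3.9,0.2,1,0.0097,-0.0232,0.1317,-0.2,-3.9,0.2,1,0.0097,-0.0232,0.1317,-0.2,-3.9,0.2,1])

```text
time: 2.98
tcp_pos: [0.5777, -0.1784, 0.0516]
tcp_rot: [3.001, -0.134, 0.831]
contact_force: [-0.4, -0.1, 0.2]
opening: 0.0931
gripper_force: 0.0
```

```bash
python3 - <<'E'
from mv import *
g=loc(YEL,[-.033,0,.060]); P,Q=tool(g,YEL[2],TILT)
delta("grasp",P,Q); print(sensors.get_state()["joint_positions"])
c=cam("side"); a=c[0]["image"][100:300,230:430]; cv2.imwrite("pics/s2.png",cv2.resize(a[:,:,::-1],None,fx=3,fy=3,interpolation=2))
E
```

```text
grasp shift [-0.0011 -0.0051  0.0006] turn [ 0.22  0.04 -0.26]
[-0.5151 -0.1105  2.175   0.3778  0.6107  0.8855]
```

View pics/s2.png

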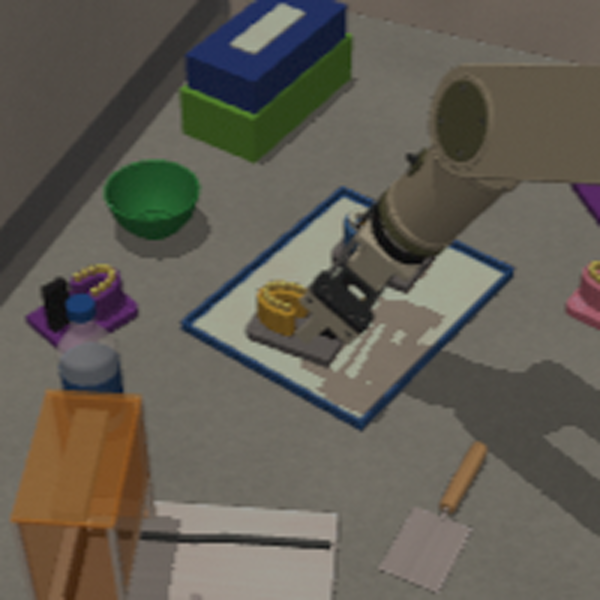

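>>> servo_tool(targets=[-0.001,-0.004,0,0,0,0,1,-0.001,-0.004,0,0,0,0,0.4,-0.001,-0.004,0,0,0,0,0,-0.001,-0.004,0,0,0,0,0,-0.001,-0.004,0,0,0,0,0,-0.001,-0.004,0,0,0,0,0,-0.001,-0.004,0,0,0,0,0,-0.001,-0.004,0,0,0,0,0], force=35)

```text
time: 3.7
tcp_pos: [0.5776, -0.173, 0.0519]
tcp_rot: [3.0, -0.133, 0.835]
contact_force: [-0.1, 1.2, 0.1]
opening: 0.0508
gripper_force: 0.0
```

>>> servo_tool(targets=[0,0,0,0,0,0,0,0,0,0,0,0,0,0,0,0,0,0,0,0,0,0,0,0,0,0,0,0,0,0,0,0,0,0,0,0,0,0,0,0,0,0,0,0,0,0,0,0,0,0,0,0,0,0,0,0])

```text
time: 4.37
tcp_pos: [0.5776, -0.1729, 0.0518]
tcp_rot: [3.0, -0.133, 0.834]
contact_force: [1.3, -0.7, -0.4]
opening: 0.0137
gripper_force: 35.0
```

```bash
python3 - <<'E'
from mv import *
s=sensors.get_state(); p=np.array(s["tcp_pos"]); Q=R.from_rotvec(s["tcp_rot"])
M=Q.as_matrix(); print("yaw",np.degrees(np.arctan2(M[1,2],M[0,2])),np.degrees(np.arctan2(-M[0,1]*-1,-M[1,1])),"tilt",np.degrees(np.arccos(-M[2,2])),p-.011*M[:,2],s["opening"],s["gripper_force"])
up=p+[0,0,.09]; delta("up",up,Q)
E
```

```text
yaw -5.212901956246918 -5.101125680068917 tilt 31.090309852492513 [ 0.5719 -0.1724  0.0612] 0.01374115639604309 34.988300800323486
up shift [ 0.0465  0.0001 -0.0771] turn [0. 0. 0.]
```

>>> servo_tool(targets=[0.004,0,-0.007,0,0,0,0,0.013,0,-0.021,0,0,0,0,0.023,0,-0.038,0,0,0,0,0.035,0,-0.058,0,0,0,0,0.0465,0,-0.077,0,0,0,0,0.0465,0,-0.077,0,0,0,0], force=45)

```text
time: 4.87
tcp_pos: [0.5802, -0.1743, 0.1481]
tcp_rot: [2.993, -0.132, 0.844]
contact_force: [1.5, -1.2, -0.9]
opening: 0.0142
gripper_force: 45.0
```

```bash
python3 - <<'E'
from mv import *
s=sensors.get_state(); print(s["opening"],s["gripper_force"],s["joint_positions"])
BF=BED[2]
for h in (.09,):
    g=loc(BED,[-.133,0,.015+.056+h]); P,Q=tool(g,BF,np.radians(31.1)); delta("over load",P,Q); print(P)
c=cam("side"); a=c[0]["image"][80:280,230:430]; cv2.imwrite("pics/s3.png",cv2.resize(a[:,:,::-1],None,fx=3,fy=3,interpolation=2))
E
```

```text
0.01423143292917822 44.99525427818298 [-0.5043 -0.2764  2.1233  0.292   0.8036  1.0038]
over load shift [-0.1187 -0.325  -0.0786] turn [ 12.16  -0.36 -19.51]
[0.4675 0.162  0.1516]
```

View pics/s3.png

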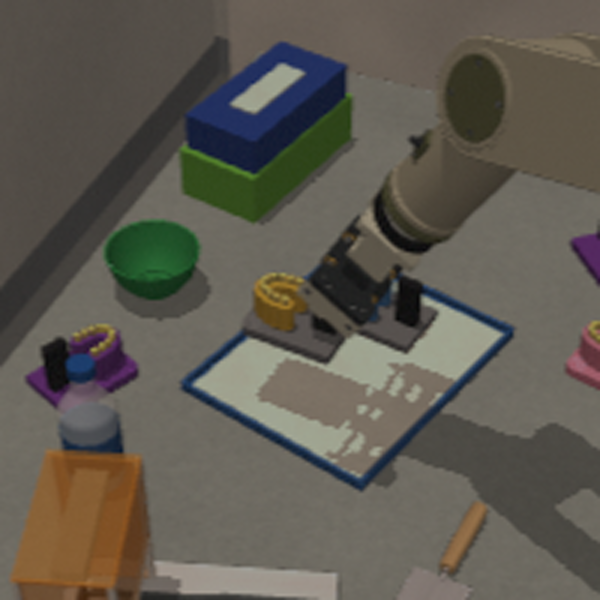

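>>> servo_tool(targets=[-0.006,-0.016,-0.004,0.6,0,-1,0,-0.018,-0.049,-0.012,1.8,0,-2.9,0,-0.03,-0.083,-0.02,3.1,-0.1,-5,0,-0.043,-0.119,-0.029,4.4,-0.1,-7.1,0,-0.057,-0.155,-0.037,5.8,-0.2,-9.3,0,-0.07,-0.192,-0.046,7.2,-0.2,-11.5,0,-0.083,-0.228,-0.055,8.5,-0.3,-13.6,0,-0.096,-0.264,-0.064,9.9,-0.3,-15.8,0,-0.108,-0.297,-0.072,11.1,-0.3,-17.8,0,-0.119,-0.325,-0.079,12.2,-0.4,-19.5,0])

```text
time: 5.75
tcp_pos: [0.4622, 0.1653, 0.1451]
tcp_rot: [-2.911, -0.46, -0.794]
contact_force: [0.9, 0.6, -2.6]
opening: 0.0139
gripper_force: 45.0
```

>>> servo_tool(targets=[0,0,0,0,0,0,0,0,0,0,0,0,0,0])

```text
time: 5.92
tcp_pos: [0.4627, 0.1649, 0.1452]
tcp_rot: [-2.911, -0.461, -0.794]
contact_force: [-0.3, 0.5, -2.9]
opening: 0.0139
gripper_force: 45.0
```

```bash
python3 - <<'E'
from mv import *
s=sensors.get_state(); print(s["opening"],s["gripper_force"],s["joint_positions"])
for h in (.09,.03):
    g=loc(BED,[-.133,0,.015+.056+h]); P,Q=tool(g,BED[2],np.radians(31.1)); delta("load+%g"%h,P,Q)
E
```

```text
0.01387035598096642 44.995161294937134 [ 0.1817 -0.7133  2.4162  0.0938  0.9119  1.4006]
load+0.09 shift [ 0.0064  0.0042 -0.0036] turn [-0.47  0.53  0.02]
load+0.03 shift [-0.0241  0.0046  0.048 ] turn [-0.47  0.53  0.02]
```

```bash
cat > ov.py <<'E'
from mv import *
def ov(name,draw=True):
    s=sensors.get_state(); Q=R.from_rotvec(s["tcp_rot"]); M=Q.as_matrix(); g=np.array(s["tcp_pos"])-.011*M[:,2]
    yaw=np.arctan2(M[0,1],-M[1,1]); o=g-[0,0,.056]; Rz=R.from_euler("z",yaw); o=o+Rz.apply([.033,0,0])
    b=R.from_euler("z",-BED[2]).apply(o-[BED[0],BED[1],0]); print("carrier(from tool) in bed",b,"yaw err deg",np.degrees(yaw-BED[2]))
    pl=[Rz.apply(v)+o for v in [(-.055,.04,.012),(-.055,-.04,.012),(.055,-.04,.012),(.055,.04,.012)]]
    rl=[[loc(BED,v) for v in [(-.155,s*.047,.021),(-.05,s*.047,.021),(-.015,s*.043,.021),(.0,s*.043,.021)]] for s in(1,-1)]
    be=[loc(BED,v) for v in [(-.16,.095,.015),(-.16,-.095,.015),(.115,-.095,.015),(.115,.095,.015)]]
    out=[]
    for n,(y0,x0) in (("top",(160,180)),("side",(220,200))):
        c=cam(n); k=4; a=cv2.resize(np.ascontiguousarray(c[0]["image"][y0:y0+140,x0:x0+100 if n=="top" else x0+100][:,:,::-1]),None,fx=k,fy=k,interpolation=2)
        f=lambda X:np.int32(((proj(c,X)-[x0,y0])+.5)*k)
        if draw:
            cv2.polylines(a,[f(pl)],True,(0,255,0),1); cv2.polylines(a,[f(be)],True,(255,0,255),1)
            for r in rl: cv2.polylines(a,[f(r)],False,(255,255,0),1)
        out.append(a)
    cv2.imwrite("pics/"+name,np.hstack(out))
E
python3 -c "
from ov import *
ov('o1.png')"
```

```text
carrier(from tool) in bed [-0.1036  0.0042  0.0987] yaw err deg 0.2588838840394429
```

View pics/o1.png

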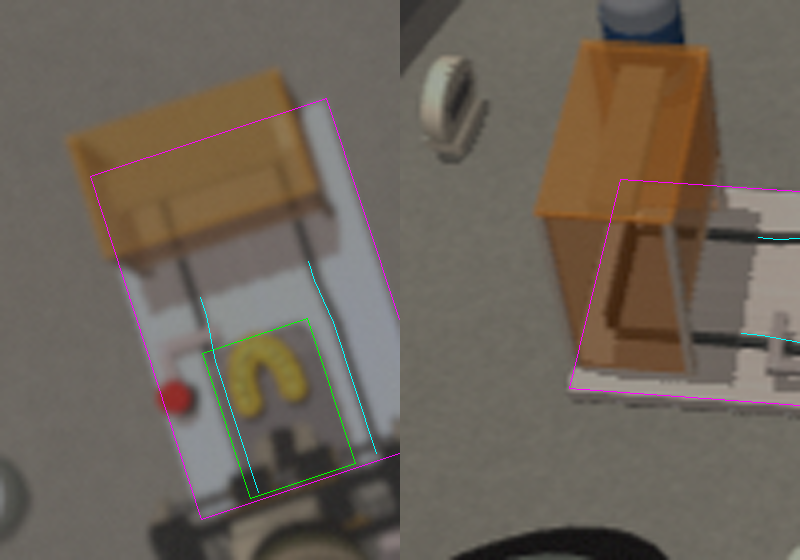

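```bash
python3 - <<'E'
from mv import *
for h in (.05,.02,.002):
    g=loc(BED,[-.131,0,.015+.056+h]); P,Q=tool(g,BED[2],np.radians(31.1)); delta("load+%g"%h,P,Q)
E
```

```text
load+0.05 shift [-0.013   0.0023  0.0322] turn [-0.34  0.48 -0.16]
load+0.02 shift [-0.0283  0.0025  0.058 ] turn [-0.34  0.48 -0.16]
load+0.002 shift [-0.0374  0.0027  0.0735] turn [-0.34  0.48 -0.16]
```

>>> servo_tool(targets=[-0.006,0.001,0.016,-0.2,0.2,-0.1,0,-0.013,0.002,0.032,-0.3,0.5,-0.2,0,-0.021,0.0025,0.045,-0.3,0.5,-0.2,0,-0.028,0.0025,0.058,-0.3,0.5,-0.2,0,-0.028,0.0025,0.058,-0.3,0.5,-0.2,0,-0.028,0.0025,0.058,-0.3,0.5,-0.2,0,-0.028,0.0025,0.058,-0.3,0.5,-0.2,0])

```text
time: 6.6
tcp_pos: [0.471, 0.1624, 0.084]
tcp_rot: [-2.912, -0.456, -0.815]
contact_force: [0.1, 0.4, -2.0]
opening: 0.0137
gripper_force: 45.0
```

```bash
python3 - <<'E'
from mv import *
for h in (.02,.005,-.003):
    g=loc(BED,[-.131,0,.015+.056+h]); P,Q=tool(g,BED[2],np.radians(31.1)); delta("load+%g"%h,P,Q)
print(sensors.get_state()["joint_positions"])
from ov import ov
ov("o2.png")
E
```

```text
load+0.02 shift [-0.0025 -0.0007  0.0013] turn [ 0.02 -0.17 -0.05]
load+0.005 shift [-0.0103 -0.0007  0.0141] turn [ 0.02 -0.17 -0.05]
load+-0.003 shift [-0.0144 -0.0007  0.021 ] turn [ 0.02 -0.17 -0.05]
[ 0.1773 -0.598   2.4707  0.1042  0.7298  1.3787]
carrier(from tool) in bed [-0.0966 -0.0007  0.0374] yaw err deg -0.05139003396799654
```

View pics/o2.png

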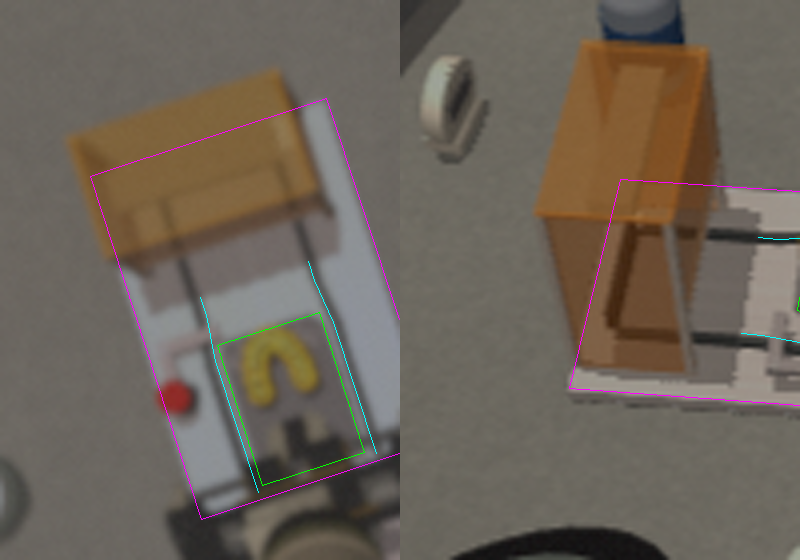

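>>> servo_tool(targets=[-0.005,-0.0007,0.007,0,-0.2,0,0,-0.0085,-0.0007,0.011,0,-0.2,0,0,-0.0105,-0.0007,0.0145,0,-0.2,0,0,-0.012,-0.0007,0.017,0,-0.2,0,0,-0.0125,-0.0007,0.018,0,-0.2,0,0,-0.0125,-0.0007,0.018,0,-0.2,0,0])

```text
time: 7.2
tcp_pos: [0.4693, 0.1637, 0.0617]
tcp_rot: [-2.913, -0.459, -0.81]
contact_force: [-0.2, -0.1, -3.2]
opening: 0.0137
gripper_force: 45.0
```

```bash
python3 - <<'E'
from mv import *
for h in (0,-.003):
    g=loc(BED,[-.131,0,.015+.056+h]); P,Q=tool(g,BED[2],np.radians(31.1)); delta("load+%g"%h,P,Q)
s=sensors.get_state();print(s["joint_positions"],s["contact_force"],s["wrist_torque"])
from ov import ov
ov("x.png")
E
```

```text
load+0 shift [-0.0002  0.001   0.    ] turn [-0.04  0.    0.05]
load+-0.003 shift [-0.0018  0.001   0.0026] turn [-0.04  0.    0.05]
[ 0.1816 -0.5512  2.4858  0.1092  0.671   1.3727] [-0.1645 -0.1406 -3.2092] [-0.1468  0.4615 -0.0275]
carrier(from tool) in bed [-0.0978  0.0011  0.0151] yaw err deg 0.060724414688565445
```

>>> servo_tool(targets=[-0.0005,0.001,0.0009,0,0,0,0,-0.001,0.001,0.0017,0,0,0,0,-0.0015,0.001,0.0025,0,0,0,0,-0.0015,0.001,0.0025,0,0,0,0])

```text
time: 7.63
tcp_pos: [0.4716, 0.1632, 0.0617]
tcp_rot: [-2.91, -0.459, -0.817]
contact_force: [-4.9, -1.7, 12.4]
opening: 0.0137
gripper_force: 45.0
```

>>> servo_tool(targets=[0,0,0,0,0,0,0.4,0,0,0,0,0,0,0.4,0.0005,0,-0.001,0,0,0,0.4,0.001,0,-0.002,0,0,0,0.4,0.001,0,-0.002,0,0,0,0.4,0.001,0,-0.002,0,0,0,0.4])

```text
time: 8.13
tcp_pos: [0.469, 0.1625, 0.0608]
tcp_rot: [-2.913, -0.459, -0.809]
contact_force: [-0.2, -0.6, -0.4]
opening: 0.037
gripper_force: 0.0
```

```bash
python3 - <<'E'
from ov import *
s=sensors.get_state();print(s["opening"],s["contact_force"],np.degrees(0))
ov("o3.png")
E
```

```text
0.03702963767422683 [-0.237  -0.5584 -0.4173] 0.0
carrier(from tool) in bed [-0.0984  0.      0.0142] yaw err deg 0.050438037824646474
```

View pics/o3.png

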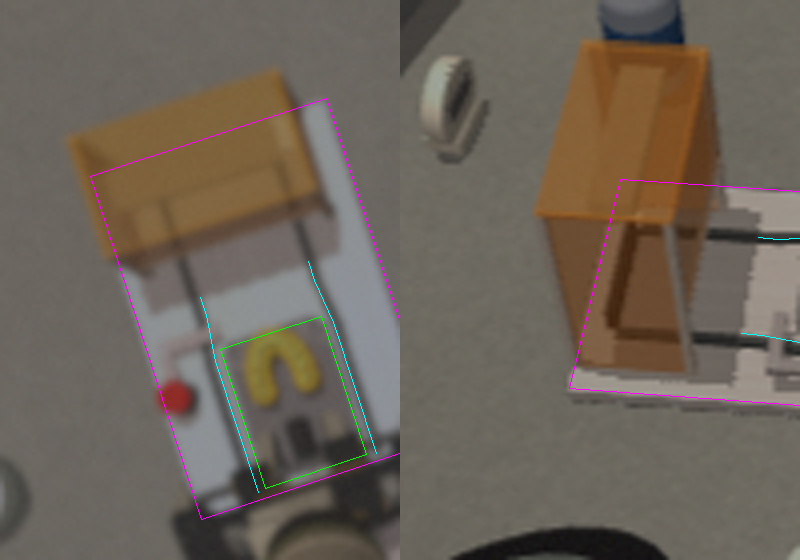

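>>> servo_tool(targets=[0,0,0,0,0,0,0.3,0,0,0,0,0,0,0.1,0,0,0,0,0,0,0,0,0,0,0,0,0,0,0,0,0,0,0,0,0,0,0,0,0,0,0,0,0,0,0,0,0,0,0], force=25)

```text
time: 8.82
tcp_pos: [0.469, 0.1625, 0.0608]
tcp_rot: [-2.913, -0.459, -0.809]
contact_force: [1.0, 0.1, -1.0]
opening: 0.0136
gripper_force: 25.0
```

```bash
python3 - <<'E'
from ov import *
s=sensors.get_state();print(s["opening"],s["gripper_force"],s["contact_force"]); p=np.array(s["tcp_pos"])
Q=R.from_rotvec(s["tcp_rot"])
b=R.from_euler("z",-BED[2]).apply(p-[BED[0],BED[1],0]); print(b)
for d in (.06,.12): delta("fw",loc(BED,[b[0]+d,b[1]*(1-d/.12),b[2]]),Q)
E
```

```text
0.013635375916971764 24.99971866607666 [ 0.9943  0.1071 -0.9944]
[-0.1257 -0.      0.0608]
fw shift [0.0514 0.     0.0309] turn [0. 0. 0.]
fw shift [0.1028 0.0001 0.0619] turn [0. 0. 0.]
```

Slide 60 mm first and check forces.

>>> servo_tool(targets=[0.003,0,0.002,0,0,0,0,0.009,0,0.0052,0,0,0,0,0.017,0,0.0102,0,0,0,0,0.026,0,0.0155,0,0,0,0,0.034,0,0.0205,0,0,0,0,0.0415,0,0.025,0,0,0,0,0.048,0,0.029,0,0,0,0,0.0515,0,0.031,0,0,0,0,0.0515,0,0.031,0,0,0,0])

```text
time: 9.57
tcp_pos: [0.5268, 0.1812, 0.0608]
tcp_rot: [-2.913, -0.459, -0.809]
contact_force: [1.8, 0.5, -0.4]
opening: 0.0135
gripper_force: 25.0
```

```bash
python3 - <<'E'
from ov import *
s=sensors.get_state();print(s["opening"],s["gripper_force"],s["contact_force"]); p=np.array(s["tcp_pos"])
Q=R.from_rotvec(s["tcp_rot"])
b=R.from_euler("z",-BED[2]).apply(p-[BED[0],BED[1],0]); print(b)
T,Qd=tool([0,0,0],BED[2],np.radians(31.1))
for d in (-.0657+.03,-.0657+.06): delta("fw",loc(BED,[d,0,.0608]),Qd)
ov("x.png")
E
```

```text
0.01347698155947373 24.999738335609436 [ 1.8167  0.5289 -0.4442]
[-0.065   0.      0.0608]
fw shift [0.0251 0.     0.0151] turn [-0.04  0.06  0.04]
fw shift [0.0508 0.0001 0.0306] turn [-0.04  0.06  0.04]
carrier(from tool) in bed [-0.0377  0.      0.0142] yaw err deg 0.05103935714910871
```

>>> servo_tool(targets=[0.004,0,0.0024,0,0,0,0,0.01,0,0.006,0,0,0,0,0.016,0,0.0096,0,0,0,0,0.022,0,0.0132,0,0,0,0,0.028,0,0.0168,0,0,0,0,0.034,0,0.0205,0,0,0,0,0.04,0,0.0241,0,0,0,0,0.046,0,0.0277,0,0,0,0,0.051,0,0.0306,0,0,0,0,0.051,0,0.0306,0,0,0,0])

```text
time: 10.5
tcp_pos: [0.5837, 0.1996, 0.0609]
tcp_rot: [-2.913, -0.459, -0.809]
contact_force: [-0.4, 0.8, -3.6]
opening: 0.0136
gripper_force: 25.0
```

```bash
python3 - <<'E'
from ov import *
s=sensors.get_state();print(s["opening"],s["gripper_force"],s["contact_force"],s["wrist_torque"])
ov("o4.png")
E
```

```text
0.013642249223550071 24.999583661556244 [-0.4344  0.802  -3.5613] [-0.1138  0.554   0.0005]
carrier(from tool) in bed [0.0221 0.0001 0.0143] yaw err deg 0.047164583233182185
```

>>> servo_tool(targets=[0.0026,0,0.0015,0,0,0,0,0.005,0,0.003,0,0,0,0,0.007,0,0.0042,0,0,0,0,0.0082,0,0.0049,0,0,0,0,0.009,0,0.0054,0,0,0,0,0.0098,0,0.0059,0,0,0,0])

```text
time: 11.1
tcp_pos: [0.5924, 0.2024, 0.0605]
tcp_rot: [-2.915, -0.46, -0.804]
contact_force: [-25.5, -9.5, 20.4]
opening: 0.0138
gripper_force: 25.0
```

>>> servo_tool(targets=[-0.0007,0,-0.0005,0,0,0,0,-0.0012,0,-0.0008,0,0,0,0,-0.0012,0,-0.0008,0,0,0,0.35,-0.0012,0,-0.0008,0,0,0,0.35,-0.0012,0,-0.0008,0,0,0,0.35,-0.0012,0,-0.0008,0,0,0,0.35,-0.0012,0,-0.0008,0,0,0,0.35])

```text
time: 11.68
tcp_pos: [0.5926, 0.2024, 0.0612]
tcp_rot: [-2.913, -0.459, -0.81]
contact_force: [-0.5, 0.5, -0.4]
opening: 0.0322
gripper_force: 0.0
```

```bash
python3 - <<'E'
from ov import *
s=sensors.get_state();print(s["opening"],s["contact_force"])
ov("o4.png")
# view: top crop enlarged plus side
c=cam("side"); a=cv2.resize(c[0]["image"][230:340,220:360][:,:,::-1],None,fx=5,fy=5,interpolation=2)
f=lambda X:np.int32((proj(c,X)-[220,230]+.5)*5)
pl=[loc(BED,v) for v in [(-.022,.04,.027),(-.022,-.04,.027),(.088,-.04,.027),(.088,.04,.027)]]
cv2.polylines(a,[f(pl)],True,(0,255,0),1); cv2.imwrite("pics/s5.png",a)
E
```

```text
0.032195216103954566 [-0.5308  0.5413 -0.4144]
carrier(from tool) in bed [0.0314 0.0001 0.0146] yaw err deg 0.05195231730526025
```

View pics/s5.png

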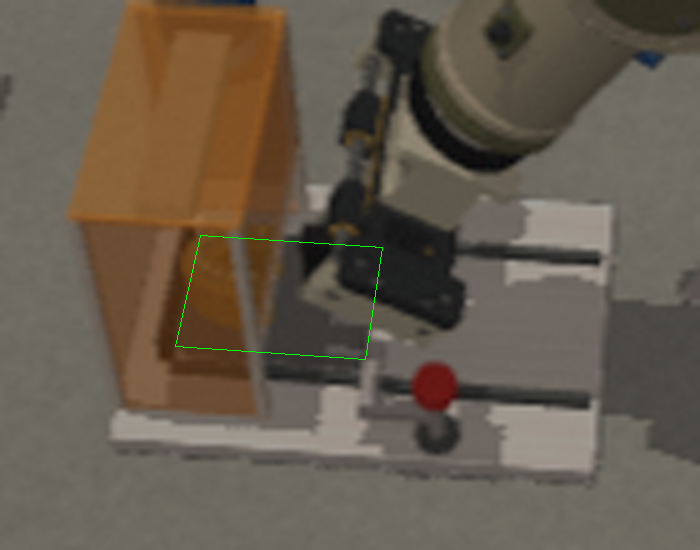

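>>> servo_tool(targets=[0,0,-0.006,0,0,0,0.35,0,0,-0.02,0,0,0,0.35,0,0,-0.045,0,0,0,0.35,0,0,-0.075,0,0,0,0.35,0,0,-0.105,0,0,0,0.2,0,0,-0.12,0,0,0,0,0,0,-0.12,0,0,0,0], force=20)

```text
time: 12.42
tcp_pos: [0.5347, 0.1836, 0.1689]
tcp_rot: [-2.91, -0.459, -0.82]
contact_force: [0.6, 0.5, 1.2]
opening: 0.0171
gripper_force: 0.0
```

```bash
python3 - <<'E'
from mv import *
s=sensors.get_state();print(s["opening"],s["contact_force"])
c=cam("top"); c2=cam("side")
for k in (c,c2):
    im=k[0]["image"].astype(int); m=((im[...,0]>110)&(im[...,1]<60)&(im[...,2]<60)); n,l,st,ce=cv2.connectedComponentsWithStats(m.astype(np.uint8)); 
    i=1+np.argmax(st[1:,4]); X=ray(k,ce[i],.070); print(ce[i],st[i],X,"pred",loc(BED,[-.07,.078,.07]))
g=loc(BED,[-.07,.078,0])
for h in (.03,0):
    P,Q=tool([g[0],g[1],.072+.008+h+.011],BED[2],0); delta("cap+%g"%h,P,Q)
E
```

```text
0.017064522190678617 [0.6273 0.542  1.1959]
[223.7857 261.    ] [221 260   6   3  14] [0.4919 0.2524 0.07  ] pred [0.4981 0.2539 0.07  ]
[306.2653 306.1633] [302 303   9   7  49] [0.4994 0.2575 0.07  ] pred [0.4981 0.2539 0.07  ]
cap+0.03 shift [-0.0389 -0.0781  0.0403] turn [ -0.01 -31.18   0.04]
cap+0 shift [-0.0544 -0.0781  0.066 ] turn [ -0.01 -31.18   0.04]
```

>>> servo_tool(targets=[-0.006,-0.012,0.005,0,-5,0,0,-0.013,-0.026,0.012,0,-10.5,0,0,-0.02,-0.042,0.02,0,-16,0,0,-0.028,-0.058,0.028,0,-22,0,0,-0.034,-0.07,0.035,0,-27,0,0,-0.039,-0.079,0.0403,0,-31.2,0,0,-0.039,-0.079,0.0403,0,-31.2,0,0,-0.039,-0.079,0.0403,0,-31.2,0,0])

```text
time: 13.18
tcp_pos: [0.4963, 0.2545, 0.1055]
tcp_rot: [3.102, 0.49, -0.011]
contact_force: [0.3, -0.3, -0.6]
opening: 0.0005
gripper_force: 0.0
```

```bash
python3 - <<'E'
from mv import *
s=sensors.get_state();print(s["opening"],s["contact_force"],s["tcp_pos"])
g=loc(BED,[-.07,.079,0])
P,Q=tool([g[0],g[1],.080+.011],BED[2],0); delta("cap touch",P,Q)
out=[]
for n,(y0,x0) in (("top",(200,180)),("side",(230,230))):
    k=cam(n); out.append(cv2.resize(k[0]["image"][y0:y0+100,x0:x0+100][:,:,::-1],None,fx=4,fy=4,interpolation=2))
cv2.imwrite("pics/l1.png",np.hstack(out))
E
```

```text
0.00048701795357085516 [ 0.3343 -0.304  -0.56  ] [0.4963 0.2545 0.1055]
cap touch shift [0.0018 0.0001 0.0255] turn [0.01 0.4  0.1 ]
```

View pics/l1.png

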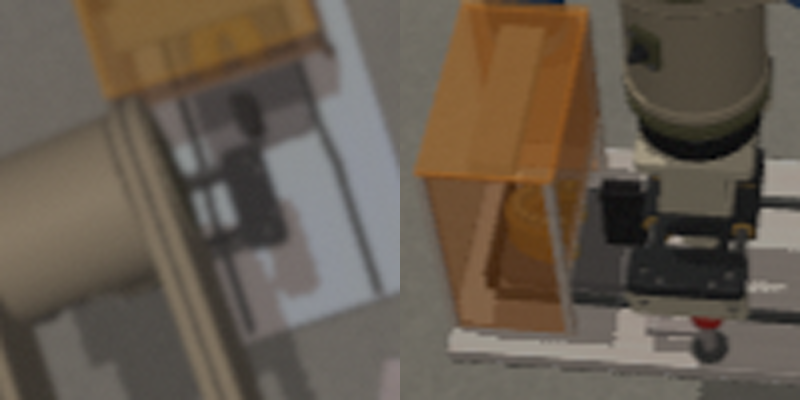

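>>> servo_tool(targets=[0.001,0,0.01,0,0.4,0,0,0.0018,0,0.018,0,0.4,0,0,0.0018,0,0.024,0,0.4,0,0,0.0018,0,0.028,0,0.4,0,0,0.0018,0,0.032,0,0.4,0,0,0.0018,0,0.035,0,0.4,0,0,0.0018,0,0.037,0,0.4,0,0,0.0018,0,0.039,0,0.4,0,0,0.0018,0,0.039,0,0.4,0,0])

```text
time: 14.03
tcp_pos: [0.4989, 0.2551, 0.07]
tcp_rot: [-3.102, -0.489, -0.007]
contact_force: [-0.2, -0.6, -0.9]
opening: 0.0004
gripper_force: 0.0
```

>>> servo_tool(targets=[0,0,0.001,0,0,0,0,0,0,0.002,0,0,0,0,0,0,0.003,0,0,0,0,0,0,0.004,0,0,0,0,0,0,0.004,0,0,0,0])

```text
time: 14.45
tcp_pos: [0.499, 0.2553, 0.0662]
tcp_rot: [-3.102, -0.489, -0.007]
contact_force: [-2.0, -0.9, 4.3]
opening: 0.0003
gripper_force: 2.3
```

>>> servo_tool(targets=[0,0,0.001,0,0,0,0,0,0,0.002,0,0,0,0,0,0,0.003,0,0,0,0,0,0,0.003,0,0,0,0])

```text
time: 14.78
tcp_pos: [0.4994, 0.2554, 0.066]
tcp_rot: [-3.102, -0.489, -0.008]
contact_force: [-11.5, -5.6, 26.9]
opening: 0.0004
gripper_force: 13.5
```

>>> servo_tool(targets=[0,0,-0.004,0,0,0,0,0,0,-0.02,0,0,0,0,0,0,-0.05,0,0,0,0,0,0,-0.085,0,0,0,0,-0.04,0,-0.1,0,0,0,0,-0.08,0,-0.1,0,0,0,0,-0.12,0,-0.1,0,0,0,0,-0.12,0,-0.1,0,0,0,0])

```text
time: 15.45
tcp_pos: [0.3769, 0.2159, 0.1597]
tcp_rot: [-3.103, -0.491, 0.003]
contact_force: [-1.1, -0.5, -2.0]
opening: 0.0008
gripper_force: 0.0
```

```bash
python3 - <<'E'
from mv import *
s=sensors.get_state();print(s["time"],s["contact_force"],s["tcp_pos"])
out=[]
for n,(y0,x0) in (("top",(180,190)),("side",(240,230))):
    k=cam(n); a=cv2.resize(k[0]["image"][y0:y0+100,x0:x0+100][:,:,::-1],None,fx=4,fy=4,interpolation=2)
    im=k[0]["image"].astype(int); m=((im[...,0]>110)&(im[...,1]<60)&(im[...,2]<60)); nn,l,st,ce=cv2.connectedComponentsWithStats(m.astype(np.uint8)); i=1+np.argmax(st[1:,4])
    print(n,ce[i],"pred up",proj(k,loc(BED,[-.07,.078,.069])),"down",proj(k,loc(BED,[-.07,.078,.055])))
    f=lambda X:np.int32((proj(k,X)-[x0,y0]+.5)*4)
    cv2.polylines(a,[f([loc(BED,v) for v in [(-.022,.04,.027),(-.022,-.04,.027),(.088,-.04,.027),(.088,.04,.027)]])],True,(0,255,0),1)
    out.append(a)
cv2.imwrite("pics/l2.png",np.hstack(out))
E
```

```text
15.45 [-1.0888 -0.4542 -1.9564] [0.3769 0.2159 0.1597]
top [224.0278 259.0833] pred up [[223.343  258.8898]] down [[224.0416 259.0042]]
side [306.4  308.62] pred up [[307.2553 305.4885]] down [[307.4088 308.3302]]
```

View pics/l2.png

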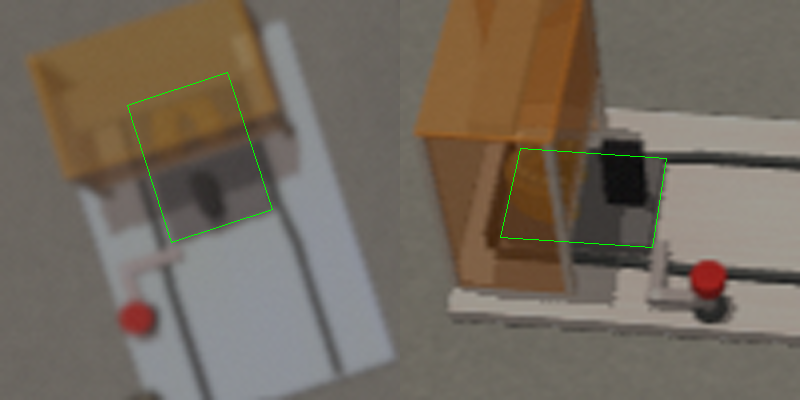

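```bash
python3 -c "
from cell import order
print(order.sign_off())"
```

```text
the job is handed in; nothing more can be done
None
```

I handed the job in at about 15.5 s: the last pictures show the yellow carrier home against the stop and the red lock cap down with its arm behind the plate; the hand-in gave no pass or fail, and I saw no sign of a hood knock or moved bystanders but did not re-measure them.

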